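# Find the hidden catch of the reagent store and open its drawer

## Robot

A 6-joint arm with a two-finger parallel gripper is mounted at the origin on the work surface. World frame = base frame: x ahead of the robot, y to its left, z up, the work surface at z = 0. Lengths are in mm, angles in rad, forces in N, time in s.
With the tool pointing down it reaches from about 300 to 1000 mm from the base axis. Payload 5.1 kg.
Tool frame: the origin (TCP) lies on the centre line of the jaws, within the pads' length; the fingertips stand ahead of it and the grasp point (between the pads) lies 3 mm ahead of it (tips_ahead is the z of the fingertips in the tool frame, in mm); z points along the fingers, y is the line along which they close (so a half turn about z gives the same grasp; the last joint's range is limited). The gripper opens to 95 mm and grips with 3 to 60 N. Pads are 20 mm wide; open, the fingers measure 119 mm over their backs; the gripper's body (75 mm by 180 mm) begins 59 mm behind the grasp point.
Start: joints at [-1.231, 0.124, 1.65, -0, 1.367, -0.083], TCP at [266.672, -592.765, 236.656] pointing down, gripper open.
Joint ranges: [-2.61, 2.61], [-1.02, 2.33], [0.03, 2.71], [-1.35, 4.49], [0.32, 2.68], [-2.91, 2.91]. Speed limits (rad/s): [2.57, 2.57, 3.14, 3.14, 3.14, 3.14].

## Interface

Orientations are given as a rotation vector (axis times angle).
In Python, from bench import * gives the robot as it stands.
- The arm moves only by the tool servo_tool, never from a script. Its argument "motion" is a list of rows, each a list of 5 numbers: the shift along the tool's x, y, z in cm, then the turn about the tool's z in rad, then the finger opening in cm, from 0 to 9.51. A call has 1 to 5 rows; each row is the pose to reach, as a shift and turn from the pose commanded when the call began, along the tool's axes at that moment; what a row does not reach only later rows make up. A row lasts 1/10 s, in which the tool goes at most 50 mm and 8.59 degrees, less where a joint would pass 70% of its speed; a pose out of reach is approached as far as the arm can. A call with a gripper value outside its range is refused whole. The fingers move at their own pace and stop on an object; "force" is the grip in N (left out, the last holds). Time passes only in rows, so rows that repeat a pose let the fingers close. It gives the time, the measured TCP pose, the force, the opening and the grip force at its end, in the units of the state.
- read_state(): the state, without advancing time (a new reading comes with each control period).
- camera(name): name is "scene" or "top" or "wrist"; returns the picture (480x640x3 uint8, blue, green, red); there is no depth.
- camera_info(name): a dict with "fx", "fy", "cx", "cy" (pixels), "R" (3x3) and "t" (3): a world point X has camera coordinates R X + t. Camera axes: x right, y down, z forward; pixel columns grow to the right and rows downward; lengths in mm; the calibration is good to about 2 mm. The wrist camera is an equidistant fisheye: a pixel r from the principal point sees the ray r / f radians off the axis. A picture is of the moment at which its call begins: read the wrist's pose just before it. camera_info takes no time and is no camera call; for the wrist camera it gives the pose at the moment of the call.
- job_done(): hands the job in; it is judged then, once.
The state is a dict: "clock": time; "joint_pos": joint angles; "qd": joint speeds; "joint_torque": joint torques, N m; "eef_pos": TCP position; "orientation": TCP orientation; "force": force on the tool from outside, world axes, zero at the start; "ft_torque": the same for the moment, N m; "finger_gap": opening from 0.0 (shut) to 1.0 (fully open); "grip_force": force on a finger pad.
Only numpy, scipy, OpenCV 4.12 (cv2) and the standard library are available. Lean on these libraries where they do the work, as an engineer would, in place of code of your own. Each camera call takes 0.05 s, during which the arm holds its last target. There are 200 camera calls.

## Task

Open the locked blue reagent store: slide closed fingertips gently along the white strip on its front ledge until they sink into the hidden recess, press the catch there so that the drawer springs ajar, then pull the drawer fully open and let go. Never press or push hard on the store, and leave the jars, vials and dishes around it and on it where they stand.

Things in the scene. Friction and masses are not known exactly. Their poses are not given: they have to be found in the camera images.
- store: Blue steel box fixed to the bench, 240 deep (its x) x 400 wide (y) x 130 high. Origin: centre of its underside; x points from its front to its back, y to its left, z up. Flat white drawer front without handle in the front face (x = -120). Above it a level ledge, 56 deep, 100 above the bench, runs along the front top edge; behind the ledge a riser steps up 30 to the grey top. Sizes in mm.
- strip_left (a point): Left (+y) end of the white strip, on its top surface, 30 behind the store's front face; store's axes. The strip is the middle 160 mm of the ledge (the blue ends are solid), 52 deep (26 either side of this point), top 99.5 above the bench. Part of it, 50 long (y) and full depth, looks the same but is a trap plate; its centre lies up to 55 from the strip's middle. The rest is rigid. Sizes in mm.
- strip_right (a point): Same point at the strip's right (-y) end, 160 from the left one. Pressed down, the trap plate gives at about 1 N and sinks 9 mm (2 N) into a recess with upright ends; there it meets the catch, which starts moving at about 6 N and stops 7 mm lower (16 below the strip) at 9 to 13 N. The lock lets go 4 to 6 mm into those 7. Trap and catch spring back up when let go. Sizes in mm.
- drawer (a joint): How far the drawer is out, in m: 0 shut and locked; pressing the catch frees a spring that throws it out to about 0.075, where it stays; 0.14 is fully open, where it meets a soft rubber stop (about 1.5 N per mm beyond). It slides level toward the store's -x with about 1 N friction (1 to 3 N to pull slowly) and stays where it is left.
- drawer_top (a point): Middle of the top edge of the white drawer front (380 wide, 10 thick, from 9 to 66 above the bench), halfway through its thickness; moves with the drawer; store's axes. Sizes in mm.
- drawer_in (a point): On the drawer's floor (13 above the bench), 25 behind the back of the drawer front, moves with it; store's axes. The drawer is open on top. 50 mm of free depth lie between its front and an orange vial rack (300 wide, top 54 above the bench), so fingertips can hook behind the front from above once it is ajar. Sizes in mm.
- vial_a: Clear vial with black cap, 28 across, 75 high, standing on the store's top. Origin: centre of its underside.
- dish_a: Aluminium dish, 90 across, 22 high, on the store's top. Origin: centre of its underside.
- jar_brown: Brown jar with brass lid, 90 across, 150 high, on the bench to the right. Origin: centre of its underside.
- bottle_white: White bottle with blue cap, 100 across, 190 high, on the bench far right. Origin: centre of its underside.
- beaker: Glass beaker, 76 across, 90 high, on the bench to the left. Origin: centre of its underside.
- dish_b: Aluminium dish, 90 across, 22 high, on the bench to the left. Origin: centre of its underside.
- vial_b: Clear vial with white cap, 30 across, 80 high, on the bench to the left. Origin: centre of its underside.
- vial_c: Brown vial with black cap, 30 across, 70 high, on the bench to the right. Origin: centre of its underside.

How it is judged:
By the outcome, as a careful person would: the job done as asked, in the order asked, and still so for the second after the job is handed in, with the robot touching nothing.
It also fails if it takes over 58 s, if anything falls off the work surface, if the arm or the gripper's body presses on something with over 40 N, if the wrist force passes 120 N, or if a joint passes its speed limit or range.

## Working session

There is one attempt and no reset: what is moved stays moved. The work goes in short steps, Python scripts to look and compute and a tool call to move; the robot and the scene stay as the last step left them, time stands still between calls to the robot, and variables do not carry over. Pictures are saved under pics/ and viewed, at most 10 in all, crops included, and the job is handed in when it is done.

Besides the shell and the picture viewer there is one more tool, called after ">>>" as a command line: name --pt "numbers of a row" for each row, then --argument value for the rest. servo_tool: Moves the arm, as the interface text tells. Its arguments: {"type":"object","properties":{"motion":{"type":"array","items":{"type":"array","items":{"type":"number"}}},"force":{"type":"number"}},"required":["motion"]}

```bash
mkdir -p pics; ls; python3 - <<'E'
from bench import *
import cv2
s=read_state(); print({k:s[k] for k in ('clock','eef_pos','orientation','force','finger_gap')}, s.get('tips_ahead'))
print(s.keys())
for n in ('scene','top'):
    cv2.imwrite(f'pics/{n}1.png',camera(n)); i=camera_info(n); print(n,i)
E
```

```text
pics
{'clock': 0.0, 'eef_pos': array([ 266.49760965, -592.2232155 ,  235.4240475 ]), 'orientation': array([-3.06972910e+00, -6.58796825e-01,  3.76017044e-04]), 'force': array([-0.74821851, -0.97194979, -1.46829977]), 'finger_gap': 0.9989791151760282} None
dict_keys(['clock', 'joint_pos', 'qd', 'joint_torque', 'eef_pos', 'orientation', 'force', 'ft_torque', 'grip_force', 'finger_gap'])
scene {'fx': 444.82282558446013, 'fy': 444.82282558446013, 'cx': 317.62045083535884, 'cy': 243.41715667177397, 'R': array([[-0.72273339,  0.69099446,  0.01353137],
       [ 0.55686294,  0.59381374, -0.5807658 ],
       [-0.40934106, -0.41220372, -0.81395822]]), 't': array([ 413.65735555, -275.41780985, 1389.43367558])}
top {'fx': 614.5609991951308, 'fy': 614.5609991951308, 'cx': 319.31667846402826, 'cy': 238.87125620200075, 'R': array([[ 0.02063082, -0.99978252,  0.00304639],
       [-0.99623791, -0.02081401, -0.08412372],
       [ 0.08416883, -0.00129939, -0.99645066]]), 't': array([  -4.68352475,  567.58252441, 1739.66044711])}
```

View pics/top1.png

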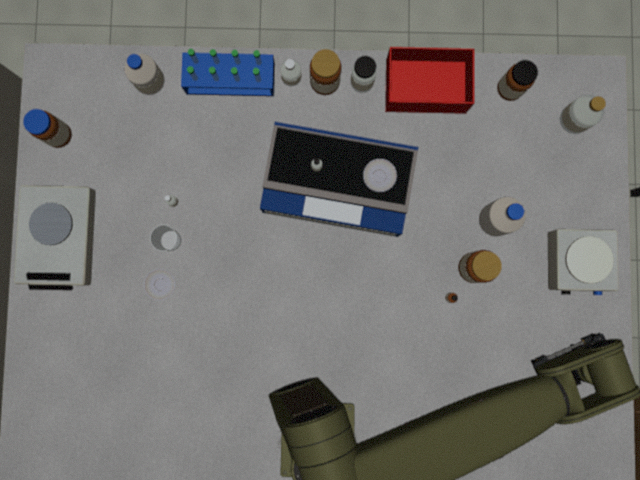

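View pics/scene1.png

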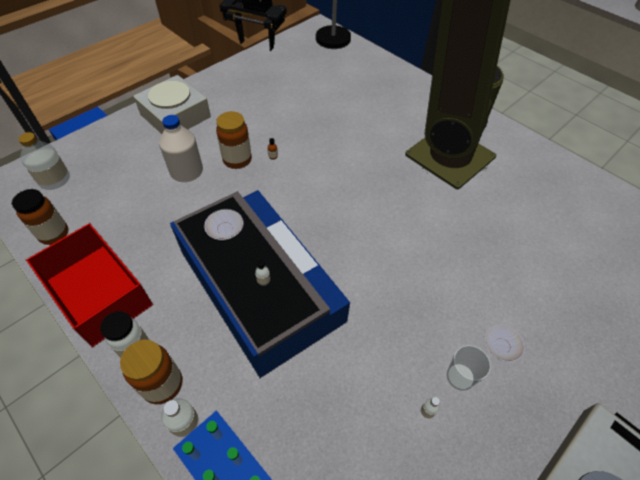

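The top picture shows the store at about (262..417, 122..235), with its strip around (303..364, 197..224). The jars are at right (480,265) and (505,215), and vial_c is at (452,297). The scene picture shows the strip at about (270..316, 220..272). I'll enlarge both strips for corner reading.

```bash
python3 - <<'E'
import cv2,numpy as np
t=cv2.imread('pics/top1.png')[180:245,255:415]; s=cv2.imread('pics/scene1.png')[185:315,240:360]
cv2.imwrite('pics/c1.png',cv2.resize(t,None,fx=5,fy=5,interpolation=cv2.INTER_CUBIC))
# subpixel strip quads
for n,(x0,y0,x1,y1) in {'top':(295,188,372,232),'scene':(262,212,322,280)}.items():
    im=cv2.imread(f'pics/{n}1.png')[y0:y1,x0:x1]; 
    big=cv2.resize(im,None,fx=8,fy=8,interpolation=cv2.INTER_CUBIC)
    m=(big[:,:,2]>110).astype(np.uint8)
    c=max(cv2.findContours(m,0,2)[0],key=cv2.contourArea)
    q=cv2.approxPolyDP(c,0.03*cv2.arcLength(c,True),True)[:,0]
    print(n,cv2.contourArea(c)/64,((q+.5)/8-.5+[x0,y0]).round(2).tolist())
E
```

```text
top 1097.0859375 [[305.44, 196.19], [302.94, 214.44], [359.44, 223.81], [362.19, 205.94]]
scene 1238.75 [[276.44, 211.56], [321.44, 266.31], [321.44, 211.56]]
```

View pics/c1.png

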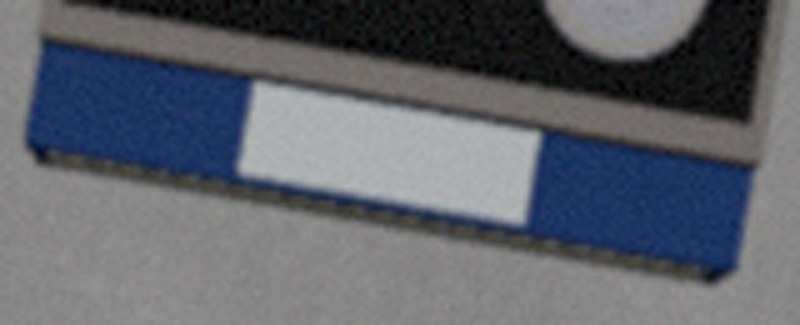

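The crop shows the strip's corners at crop pixels (250,82), (540,130), (526,226) and (238,175). The ledge's front corners are at about (30,145) and (735,268). I'll fit the store's pose from both views.

```bash
cat > h.py <<'E'
import numpy as np
from scipy.spatial.transform import Rotation as Ro
from bench import *
def W(p,pose):  # store point -> world
    x,y,a=pose; c,s=np.cos(a),np.sin(a); p=np.atleast_2d(p)
    return np.c_[x+c*p[:,0]-s*p[:,1], y+s*p[:,0]+c*p[:,1], p[:,2]]
def proj(n,X):
    i=camera_info(n); c=X@np.array(i['R']).T+i['t']
    return np.c_[i['fx']*c[:,0]/c[:,2]+i['cx'], i['fy']*c[:,1]/c[:,2]+i['cy']]
def ray(n,uv,z):
    i=camera_info(n); R=np.array(i['R']); d=R.T@[(uv[0]-i['cx'])/i['fx'],(uv[1]-i['cy'])/i['fy'],1]; o=-R.T@i['t']
    return o+d*(z-o[2])/d[2]
E
python3 - <<'E'
import cv2
from h import *
from scipy.optimize import least_squares
x0,y0,x1,y1=262,212,322,280
im=cv2.imread('pics/scene1.png')[y0:y1,x0:x1]; big=cv2.resize(im,None,fx=8,fy=8,interpolation=cv2.INTER_CUBIC)
m=((big[:,:,2]>150)).astype(np.uint8)
# exclude bench: choose the component containing the strip centre (293,246)
n,l=cv2.connectedComponents(m); k=l[int((246-y0)*8),int((293-x0)*8)]
c=max(cv2.findContours((l==k).astype(np.uint8),0,2)[0],key=cv2.contourArea)
q=cv2.approxPolyDP(c,0.03*cv2.arcLength(c,True),True)[:,0]; S=(q+.5)/8-.5+[x0,y0]
print('scene',cv2.contourArea(c)/64,S.round(1).tolist())
T=np.array([[305.2,196.3],[362.6,206],[359.8,224.5],[302.8,214.7]])
P=np.array([[-64,80,99.5],[-64,-80,99.5],[-116,-80,99.5],[-116,80,99.5]])
E=np.array([[-120,200,100],[-120,-200,100]]); ET=np.array([[261,209],[402,233.6]])
f=lambda p:np.r_[(proj('top',W(P,p))-T).ravel(),.7*(proj('top',W(E,p))-ET).ravel()]
r=least_squares(f,[800,0,-.17]); print('top',r.x,f(r.x).round(1))
if len(S)==4:
    def g(p):
        Q=proj('scene',W(P,p)); return np.array([S[np.argmin(((S-a)**2).sum(1))]-a for a in Q]).ravel()
    r2=least_squares(g,r.x); print('scene',r2.x,g(r2.x).round(1))
    r3=least_squares(lambda p:np.r_[f(p),g(p)],r.x); print('both',r3.x)
s=read_state(); print(s['eef_pos'],Ro.from_rotvec(s['orientation']).as_matrix().round(3).tolist())
E
```

```text
scene 919.71875 [[267.1, 227.6], [301.3, 272.1], [315.9, 264.9], [281.2, 220.9]]
top [ 7.29665470e+02 -4.15048959e+01 -1.49446354e-01] [ 0.5  0.   0.3  0.1 -0.   0.  -0.3  0.1 -1.2 -0.1  0.4 -0.2]
scene [ 7.24823312e+02 -4.30928389e+01 -1.73083148e-01] [ 1.7 -2.4  2.5 -0.3 -1.6  2.2 -2.7  1. ]
both [ 7.27395564e+02 -4.17130811e+01 -1.56628787e-01]
[ 266.50474406 -592.26768633  235.48744211] [[0.912, 0.41, -0.001], [0.41, -0.912, 0.002], [0.0, -0.002, -1.0]]
```

>>> servo_tool --pt "3 -2 -2 0 0" --pt "7 -4.5 -2.5 0 0" --pt "11 -7 -2.5 0 0" --pt "15 -9.5 -2.5 0 0" --pt "19 -12 -2.5 0 0"

```text
clock: 0.6
eef_pos: [391.2, -403.6, 261.2]
orientation: [-3.071, -0.658, 0.0]
force: [0.5, -0.4, -0.2]
finger_gap: 0.637
grip_force: 0.0
```

>>> servo_tool --pt "4 -2.5 0 0 0" --pt "8 -5 0 0 0" --pt "12 -7.5 0 0 0" --pt "16 -10 0 0 0" --pt "20 -12.5 0 0 0"

```text
clock: 1.1
eef_pos: [522.3, -207.4, 261.3]
orientation: [-3.071, -0.659, 0.001]
force: [0.6, -0.4, 0.1]
finger_gap: 0.215
grip_force: 0.0
```

>>> servo_tool --pt "4 -2.5 0 0.14 0" --pt "8 -5 0 0.28 0" --pt "12 -7.5 0 0.42 0" --pt "16 -10 0 0.55 0" --pt "18 -11.5 0 0.57 0"

```text
clock: 1.6
eef_pos: [639.8, -27.5, 260.8]
orientation: [-3.132, 0.231, 0.001]
force: [-0.5, -0.5, 0.4]
finger_gap: 0.004
grip_force: 0.0
```

```bash
python3 - <<'E'
from h import *
import cv2
s=read_state(); print(s['clock'],s['eef_pos'],s['force'],s['finger_gap'],Ro.from_rotvec(s['orientation']).as_matrix().round(3).tolist(),s['joint_pos'].round(2))
i=camera_info('wrist'); print(i); np.save('wi.npy',i,allow_pickle=True)
cv2.imwrite('pics/w1.png',camera('wrist'))
for p in [(452,297,70),(482,262,150),(510,211,190)]: print(p,ray('top',p[:2],p[2]).round())
for p in [(316,164,130),(380,176,130)]: print(p,ray('top',p[:2],p[2]).round())
E
```

```text
1.6 [639.8217076  -27.45445057 260.77397999] [-0.54946302 -0.45351774  0.36469823] 0.004027171777030012 [[0.989, -0.147, -0.001], [-0.147, -0.989, 0.001], [-0.001, -0.001, -1.0]] [-0.13  0.09  1.65  0.    1.41  1.59]
{'fx': 371.64829954431775, 'fy': 371.64829954431775, 'cx': 318.4001307147193, 'cy': 240.3198519565393, 'R': array([[-1.46406242e-01, -9.89224548e-01,  7.60323969e-05],
       [-9.47347428e-01,  1.40230511e-01,  2.87868468e-01],
       [-2.84777218e-01,  4.20737114e-02, -9.57669953e-01]]), 't': array([ 64.83435151, 571.21123599, 598.67001049])}
(452, 297, 70) [ 410. -364.   70.]
(482, 262, 150) [ 504. -426.  150.]
(510, 211, 190) [ 637. -489.  190.]
(316, 164, 130) [763.  20. 130.]
(380, 176, 130) [ 734. -154.  130.]
```

View pics/w1.png

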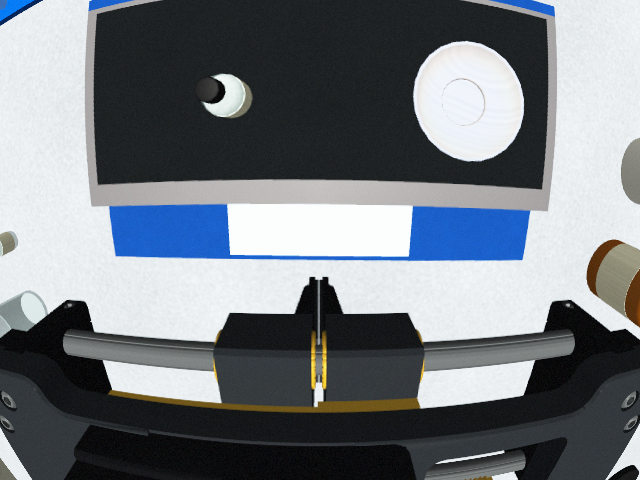

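The wrist picture shows the strip's corners at about (228,205), (412,206), (409,257) and (231,255). The ledge's front corners are at (116,257) and (523,260), and the fingertips at (318,278). I'll refit with the fisheye model.

```bash
cat >> h.py <<'E'
def fish(i,X):
    c=X@np.array(i['R']).T+i['t']; r=np.hypot(c[:,0],c[:,1]); th=np.arctan2(r,c[:,2])
    return np.c_[i['fx']*th*c[:,0]/r+i['cx'], i['fy']*th*c[:,1]/r+i['cy']]
E
python3 - <<'E'
from h import *
from scipy.optimize import least_squares
i=np.load('wi.npy',allow_pickle=True).item()
P=np.array([[-64,80,99.5],[-64,-80,99.5],[-116,-80,99.5],[-116,80,99.5],[-120,200,100],[-120,-200,100]])
T=np.array([[228,205],[412,206],[409,257],[231,255],[116,257],[523,260]])
f=lambda p:(fish(i,W(P,p))-T).ravel()
r=least_squares(f,[729,-41,-.15]); print(r.x,f(r.x).round(1))
for p in (r.x,[729.67,-41.5,-.1494]):
    for q in ([-90,80,99.5],[-90,0,99.5],[-90,-80,99.5]): print(W(q,p).round(1))
print(fish(i,read_state()['eef_pos'][None]-[0,0,22]))
E
```

```text
[ 7.26797744e+02 -4.43119761e+01 -1.54561558e-01] [-0.3 -4.3  1.  -3.9 -0.3  1.9 -0.   2.7  0.3  2.4 -0.7  2.2]
[[650.2  48.6  99.5]]
[[637.9 -30.5  99.5]]
[[ 625.6 -109.5   99.5]]
[[652.6  51.   99.5]]
[[640.7 -28.1  99.5]]
[[ 628.8 -107.2   99.5]]
[[310.69538263 298.65426067]]
```

>>> servo_tool --pt "-0.1 2 2.5 0 0" --pt "-0.1 4 5.5 0 0" --pt "-0.1 6 8.5 0 0" --pt "-0.1 6.7 11 0 0" --pt "-0.1 6.7 12.6 0 0"

```text
clock: 2.15
eef_pos: [626.1, -97.7, 132.5]
orientation: [-3.132, 0.234, 0.007]
force: [0.7, -0.9, -0.1]
finger_gap: 0.007
grip_force: 0.0
```

>>> servo_tool --pt "0 0 0.2 0 0" --pt "0 0 0.4 0 0" --pt "0 0 0.6 0 0" --pt "0 0 0.8 0 0" --pt "0 0 0.8 0 0"

```text
clock: 2.65
eef_pos: [628.4, -96.5, 128.5]
orientation: [3.133, -0.23, 0.002]
force: [-0.3, 0.0, -0.3]
finger_gap: 0.008
grip_force: 0.0
```

>>> servo_tool --pt "0 0 0.1 0 0" --pt "0 0 0.2 0 0" --pt "0 0 0.3 0 0" --pt "0 0 0.3 0 0"

```text
clock: 3.05
eef_pos: [627.8, -96.7, 124.4]
orientation: [-3.133, 0.231, 0.001]
force: [0.4, -0.5, 0.6]
finger_gap: -0.001
grip_force: 0.0
```

>>> servo_tool --pt "0 0 0.1 0 0" --pt "0 0 0.1 0 0"

```text
clock: 3.25
eef_pos: [627.9, -96.7, 123.5]
orientation: [-3.133, 0.231, 0.0]
force: [0.2, 0.9, -0.3]
finger_gap: 0.001
grip_force: 0.0
```

>>> servo_tool --pt "0 0 0.1 0 0" --pt "0 0 0.1 0 0"

```text
clock: 3.45
eef_pos: [627.9, -96.7, 122.5]
orientation: [-3.133, 0.231, 0.0]
force: [-0.9, 0.1, 0.8]
finger_gap: 0.003
grip_force: 0.0
```

>>> servo_tool --pt "0 0 0.05 0 0" --pt "0 0 0.05 0 0"

```text
clock: 3.65
eef_pos: [627.9, -96.7, 122.1]
orientation: [-3.133, 0.231, 0.0]
force: [-0.5, -0.1, 0.2]
finger_gap: 0.007
grip_force: 0.0
```

>>> servo_tool --pt "0 0 0.05 0 0" --pt "0 0 0.05 0 0"

```text
clock: 3.85
eef_pos: [628.0, -96.7, 121.8]
orientation: [3.133, -0.231, 0.0]
force: [-0.3, -0.3, 1.3]
finger_gap: 0.003
grip_force: 0.4
```

Nearly in contact, so I'll continue down in half-millimetre steps.

>>> servo_tool --pt "0 0 0.05 0 0" --pt "0 0 0.05 0 0"

```text
clock: 4.05
eef_pos: [628.0, -96.7, 121.8]
orientation: [3.133, -0.231, 0.0]
force: [-2.4, 0.9, 4.1]
finger_gap: 0.007
grip_force: 2.0
```

>>> servo_tool --pt "0 0 0.05 0 0" --pt "0 0 0.05 0 0"

```text
clock: 4.25
eef_pos: [628.1, -96.8, 121.8]
orientation: [3.133, -0.231, 0.0]
force: [-3.6, 0.9, 5.4]
finger_gap: 0.004
grip_force: 3.1
```

Contact is on rigid strip at z = 121.8, at about 4 to 5 N per mm. I'll ease off slightly and slide left.

>>> servo_tool --pt "0 -0.1 -0.04 0 0" --pt "0 -0.3 -0.04 0 0" --pt "0 -0.5 -0.04 0 0" --pt "0 -0.7 -0.04 0 0" --pt "0 -0.9 -0.04 0 0"

```text
clock: 4.75
eef_pos: [629.1, -87.3, 120.4]
orientation: [-3.133, 0.231, 0.001]
force: [-0.5, -0.9, 2.0]
finger_gap: 0.005
grip_force: 0.5
```

>>> servo_tool --pt "0 -0.2 0 0 0" --pt "0 -0.4 0 0 0" --pt "0 -0.6 0 0 0" --pt "0 -0.8 0 0 0" --pt "0 -1 0 0 0"

```text
clock: 5.25
eef_pos: [630.8, -77.7, 121.0]
orientation: [-3.133, 0.231, 0.0]
force: [-1.1, -0.4, 1.2]
finger_gap: 0.007
grip_force: 0.5
```

>>> servo_tool --pt "0 0 0.05 0 0" --pt "0 0 0.1 0 0" --pt "0 0 0.1 0 0"

```text
clock: 5.55
eef_pos: [630.8, -77.7, 120.0]
orientation: [-3.133, 0.231, -0.0]
force: [-0.5, 0.6, 0.5]
finger_gap: 0.004
grip_force: 0.6
```

```bash
python3 - <<'E'
from h import *
s=[read_state() for _ in range(1)][0]; print(s['clock'],s['eef_pos'],s['force'])
E
```

```text
5.55 [630.76888797 -77.6917202  120.00125415] [-0.53460462  0.62161232  0.54881782]
```

It yields at about 1 N, so this is the trap. I'll sink straight down.

>>> servo_tool --pt "0 0 0.15 0 0" --pt "0 0 0.3 0 0" --pt "0 0 0.45 0 0" --pt "0 0 0.6 0 0" --pt "0 0 0.6 0 0"

```text
clock: 6.05
eef_pos: [630.8, -77.8, 113.9]
orientation: [-3.133, 0.231, -0.0]
force: [0.9, 0.8, 1.7]
finger_gap: 0.005
grip_force: 0.9
```

>>> servo_tool --pt "0 0 0.1 0 0" --pt "0 0 0.15 0 0" --pt "0 0 0.15 0 0"

```text
clock: 6.35
eef_pos: [630.8, -77.9, 112.8]
orientation: [-3.133, 0.231, -0.0]
force: [-0.4, 1.7, 2.8]
finger_gap: 0.001
grip_force: 1.3
```

>>> servo_tool --pt "0 0 0.1 0 0" --pt "0 0 0.2 0 0" --pt "0 0 0.3 0 0" --pt "0 0 0.35 0 0"

```text
clock: 6.75
eef_pos: [630.8, -77.9, 110.9]
orientation: [-3.133, 0.231, 0.0]
force: [-3.9, 2.8, 9.7]
finger_gap: 0.003
grip_force: 5.1
```

>>> servo_tool --pt "0 0 0.1 0 0" --pt "0 0 0.2 0 0" --pt "0 0 0.25 0 0"

```text
clock: 7.05
eef_pos: [630.8, -77.9, 108.0]
orientation: [-3.133, 0.231, -0.0]
force: [-2.8, 2.5, 6.9]
finger_gap: 0.005
grip_force: 3.7
```

>>> servo_tool --pt "0 0 0.1 0 0" --pt "0 0 0.1 0 0"

```text
clock: 7.25
eef_pos: [630.8, -77.9, 106.8]
orientation: [-3.133, 0.231, 0.0]
force: [-4.0, 1.5, 7.4]
finger_gap: 0.007
grip_force: 4.0
```

```bash
python3 - <<'E'
from h import *
import cv2
s=read_state(); print(s['clock'],s['eef_pos'],s['force'])
a=camera('scene'); cv2.imwrite('pics/s2.png',a)
d=cv2.absdiff(a,cv2.imread('pics/scene1.png')); 
p=(729,-42,-.152)
for o in (0,.075): print(proj('scene',W([[-120-1000*o,190,66],[-120-1000*o,0,66],[-120-1000*o,-190,66]],p)).round().tolist())
b=camera('top'); cv2.imwrite('pics/t2.png',b)
cv2.imwrite('pics/st.png',np.hstack([cv2.resize(a[170:350,160:400],None,fx=1.66,fy=1.66),cv2.resize(b[110:290,230:470],None,fx=1.66,fy=1.66)]))
E
```

```text
7.25 [630.8193588  -77.90468532 106.78040287] [-4.02436438  1.51432698  7.40776256]
[[347.0, 305.0], [300.0, 248.0], [261.0, 200.0]]
[[373.0, 289.0], [325.0, 234.0], [284.0, 188.0]]
```

View pics/st.png

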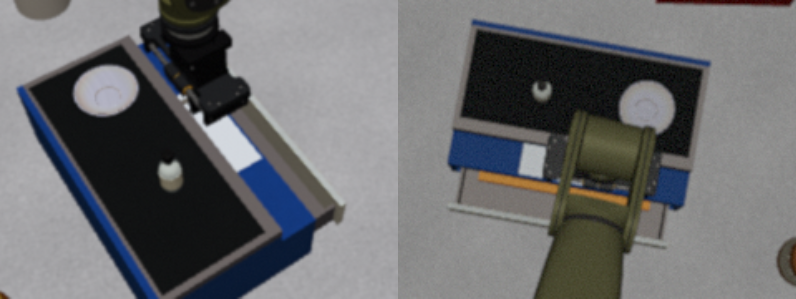

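The crop shows the drawer ajar: its front bar runs from crop (450,207) to (665,244), with the orange rack behind it. I'll lift straight out of the recess and compute the hook point.

>>> servo_tool --pt "0 0 -0.5 0 0" --pt "0 0 -1.5 0 0" --pt "0 0 -3.5 0 0" --pt "0 0 -6 0 0" --pt "0 0 -8 0 0"

```text
clock: 7.85
eef_pos: [630.6, -78.3, 186.4]
orientation: [3.132, -0.231, -0.0]
force: [0.3, -0.4, 0.3]
finger_gap: 0.004
grip_force: 0.0
```

```bash
python3 - <<'E'
from h import *
import cv2
p=(729,-42,-.152)
def S(w): 
    c,s=np.cos(p[2]),np.sin(p[2]); d=w-np.array([p[0],p[1],0]); return [c*d[0]+s*d[1],-s*d[0]+c*d[1]]
for uv in ((261.3,234.7),(390.8,257)): print(np.round(S(ray('top',uv,66)),1))
s=read_state(); e=s['eef_pos']; print(e,np.round(S(e),1),s['force'])
R=Ro.from_rotvec(s['orientation']).as_matrix()
i=camera_info('wrist'); np.save('wi2.npy',i,allow_pickle=True); cv2.imwrite('pics/w2.png',camera('wrist'))
for x in (-175,-170,-165):
    w=W([x,0,60],p)[0]; print(x,w.round(1),'tool shift cm',((w-e)@R/10).round(2))
E
```

```text
[-186.9  185.7]
[-186.3 -181.9]
[630.5718     -78.30797226 186.39788611] [-91.8 -50.8] [ 0.26937034 -0.38269321  0.33116528]
-175 [556.  -15.5  60. ] tool shift cm [-8.29 -5.13 12.64]
-170 [561.  -16.3  60. ] tool shift cm [-7.79 -5.13 12.64]
-165 [565.9 -17.   60. ] tool shift cm [-7.29 -5.12 12.64]
```

View pics/w2.png

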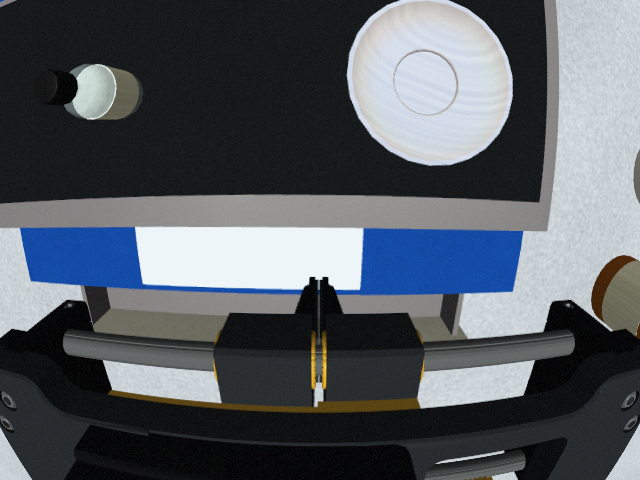

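The wrist picture shows the drawer box open below, at rows 285-340, with the fingers clear above it. I'll move over the 50 mm gap at store x of about -158 and lower the fingers.

>>> servo_tool --pt "-2 -1.5 0 0 0" --pt "-4.5 -3.5 0 0 0" --pt "-6.6 -5.1 0.5 0 0" --pt "-6.6 -5.1 3 0 0" --pt "-6.6 -5.1 5 0 0"

```text
clock: 8.4
eef_pos: [572.0, -17.4, 134.3]
orientation: [3.133, -0.229, -0.0]
force: [-0.4, -0.5, -0.2]
finger_gap: 0.003
grip_force: 0.0
```

>>> servo_tool --pt "0 0 0.7 0 0" --pt "0 0 1.5 0 0" --pt "0 0 2.2 0 0" --pt "0 0 2.8 0 0" --pt "0 0 2.8 0 0"

```text
clock: 8.9
eef_pos: [572.7, -17.9, 106.9]
orientation: [3.133, -0.231, -0.002]
force: [-0.5, -0.3, 0.8]
finger_gap: 0.004
grip_force: 0.0
```

```bash
python3 - <<'E'
from h import *
import cv2
s=read_state(); print(s['clock'],s['eef_pos'],s['force'])
b=camera('scene'); cv2.imwrite('pics/s3.png',cv2.resize(b[140:320,180:420],None,fx=3,fy=3))
E
```

```text
8.9 [572.6797475  -17.90858372 106.90615147] [-0.49100618 -0.26600394  0.77990454]
```

View pics/s3.png

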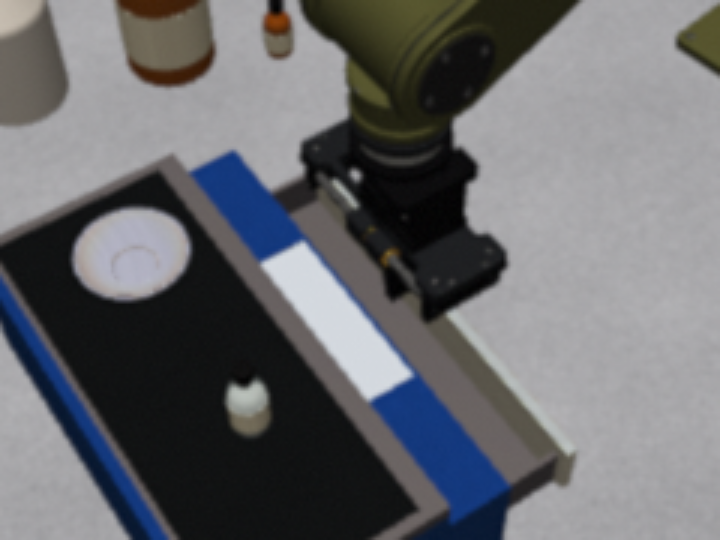

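The gripper is between the ledge and the drawer's front bar, with the tips above the bar. I'll lower gently into the gap.

>>> servo_tool --pt "0 0 0.4 0 0" --pt "0 0 0.9 0 0" --pt "0 0 1.4 0 0" --pt "0 0 1.9 0 0" --pt "0 0 2.3 0 0"

```text
clock: 9.45
eef_pos: [572.7, -17.8, 83.9]
orientation: [-3.133, 0.231, 0.001]
force: [1.0, -0.4, 0.2]
finger_gap: 0.003
grip_force: 0.0
```

>>> servo_tool --pt "0 0 0.5 0 0" --pt "0 0 1 0 0" --pt "0 0 1.6 0 0" --pt "0 0 2.2 0 0" --pt "0 0 2.2 0 0"

```text
clock: 9.95
eef_pos: [572.1, -17.7, 61.2]
orientation: [-3.133, 0.231, 0.004]
force: [0.2, -0.1, 0.3]
finger_gap: 0.002
grip_force: 0.0
```

>>> servo_tool --pt "-0.2 0 0 0 0" --pt "-0.5 0 0 0 0" --pt "-0.8 0 0 0 0" --pt "-1.1 0 0 0 0" --pt "-1.4 0 0 0 0"

```text
clock: 10.45
eef_pos: [558.9, -15.7, 62.8]
orientation: [3.133, -0.231, 0.001]
force: [-0.6, 0.9, -0.5]
finger_gap: 0.004
grip_force: 0.0
```

>>> servo_tool --pt "-0.3 0 0 0 0" --pt "-0.6 0 0 0 0" --pt "-0.9 0 0 0 0" --pt "-1.2 0 0 0 0" --pt "-1.5 0 0 0 0"

```text
clock: 10.95
eef_pos: [544.2, -13.4, 62.7]
orientation: [-3.133, 0.231, -0.001]
force: [0.6, 0.9, 0.2]
finger_gap: 0.001
grip_force: 0.7
```

>>> servo_tool --pt "-0.3 0 0 0 0" --pt "-0.6 0 0 0 0" --pt "-0.9 0 0 0 0" --pt "-1.2 0 0 0 0" --pt "-1.5 0 0 0 0"

```text
clock: 11.45
eef_pos: [529.2, -11.3, 62.6]
orientation: [-3.133, 0.231, -0.0]
force: [2.1, 0.2, -0.2]
finger_gap: 0.006
grip_force: 0.7
```

>>> servo_tool --pt "-0.3 0 0 0 0" --pt "-0.6 0 0 0 0" --pt "-0.9 0 0 0 0" --pt "-1.2 0 0 0 0" --pt "-1.5 0 0 0 0"

```text
clock: 11.95
eef_pos: [514.3, -9.1, 62.6]
orientation: [-3.133, 0.231, 0.0]
force: [1.3, 1.0, -0.5]
finger_gap: 0.005
grip_force: 0.7
```

>>> servo_tool --pt "-0.3 0 0 0 0" --pt "-0.6 0 0 0 0" --pt "-0.9 0 0 0 0" --pt "-1.2 0 0 0 0" --pt "-1.5 0 0 0 0"

```text
clock: 12.45
eef_pos: [499.5, -6.9, 62.6]
orientation: [-3.133, 0.231, -0.0]
force: [0.9, 1.5, 0.5]
finger_gap: 0.004
grip_force: 0.7
```

>>> servo_tool --pt "-0.1 0 0 0 0" --pt "-0.2 0 0 0 0" --pt "-0.3 0 0 0 0" --pt "-0.4 0 0 0 0"

```text
clock: 12.85
eef_pos: [495.6, -6.4, 62.4]
orientation: [3.133, -0.231, -0.0]
force: [0.5, 0.5, -0.4]
finger_gap: 0.006
grip_force: 0.6
```

>>> servo_tool --pt "-0.1 0 0 0 0" --pt "-0.2 0 0 0 0" --pt "-0.2 0 0 0 0"

```text
clock: 13.15
eef_pos: [493.7, -6.1, 62.5]
orientation: [3.133, -0.231, 0.0]
force: [1.7, -0.4, -1.3]
finger_gap: 0.009
grip_force: 0.7
```

>>> servo_tool --pt "-0.1 0 0 0 0" --pt "-0.2 0 0 0 0" --pt "-0.2 0 0 0 0"

```text
clock: 13.45
eef_pos: [493.6, -6.1, 62.7]
orientation: [3.133, -0.231, 0.009]
force: [8.7, -0.7, -7.3]
finger_gap: 0.002
grip_force: 4.3
```

>>> servo_tool --pt "-0.1 0 0 0 0" --pt "-0.15 0 0 0 0" --pt "-0.15 0 0 0 0"

```text
clock: 13.75
eef_pos: [493.5, -6.1, 62.8]
orientation: [3.133, -0.232, 0.015]
force: [13.8, -1.0, -11.9]
finger_gap: 0.004
grip_force: 6.9
```

The force rises stiffly, so I'll ease off at once and look.

>>> servo_tool --pt "0.3 0 0 0 0" --pt "0.4 0 0 0 0"

```text
clock: 13.95
eef_pos: [493.9, -6.2, 62.5]
orientation: [3.133, -0.231, -0.003]
force: [0.5, -0.2, 0.3]
finger_gap: 0.002
grip_force: 0.0
```

```bash
python3 - <<'E'
from h import *
import cv2
s=read_state(); print(s['clock'],s['eef_pos'],s['force'],s['ft_torque'],s['joint_pos'].round(3))
a=camera('scene'); b=camera('top'); cv2.imwrite('pics/t4.png',b); cv2.imwrite('pics/s4f.png',a)
cv2.imwrite('pics/s4.png',np.hstack([cv2.resize(a[120:320,210:410],None,fx=2,fy=2),cv2.resize(b[150:350,220:420],None,fx=2,fy=2)]))
p=(729,-42,-.152)
print(proj('top',W([[-255,190,66],[-255,-190,66]],p)).round(1).tolist(), proj('scene',W([[-255,190,66],[-255,-190,66]],p)).round(1).tolist())
E
```

```text
13.95 [493.94974632  -6.22929706  62.45730469] [ 0.50038402 -0.16515049  0.31322494] [0.02746788 0.06338498 0.00110918] [-0.121 -0.041  2.134 -0.     1.05   1.597]
[[255.4, 258.3], [389.7, 281.8]] [[392.2, 276.1], [302.6, 179.2]]
```

View pics/s4.png

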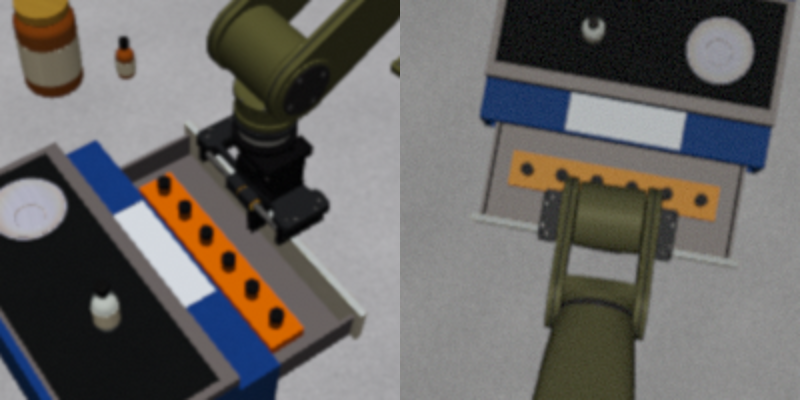

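The drawer front is at top pixels (257,258) to (388,282), matching the prediction for 140 mm, so it is fully open at its stop. I'll move the fingers clear of the front and lift out.

>>> servo_tool --pt "0.3 0 0 0 0" --pt "0.7 0 0 0 0" --pt "1 0 0 0 0" --pt "1 0 0 0 0" --pt "1 0 -1 0 0"

```text
clock: 14.55
eef_pos: [502.9, -7.5, 71.4]
orientation: [-3.133, 0.231, 0.006]
force: [-0.4, 0.2, 0.4]
finger_gap: 0.009
grip_force: 0.0
```

>>> servo_tool --pt "0 0 -2 0 0" --pt "0 0 -5 0 0" --pt "0 0 -9 0 0" --pt "0 0 -13 0 0" --pt "0 0 -17 0 0"

```text
clock: 15.05
eef_pos: [503.8, -7.5, 244.9]
orientation: [3.133, -0.231, 0.001]
force: [0.5, 0.7, -0.4]
finger_gap: 0.003
grip_force: 0.0
```

>>> servo_tool --pt "-3 0 0 0 0" --pt "-6 0 0 0 0" --pt "-8 0 0 0 0" --pt "-8 0 0 0 0" --pt "-8 0 0 0 0"

```text
clock: 15.55
eef_pos: [425.3, 4.1, 243.3]
orientation: [3.133, -0.231, 0.003]
force: [-0.1, -0.4, -0.2]
finger_gap: 0.003
grip_force: 0.0
```

```bash
python3 - <<'E'
from h import *
import cv2
s=read_state(); print(s['clock'],s['eef_pos'],s['force'])
a=camera('scene'); b=camera('top')
for n,i,o in (('scene',a,'pics/scene1.png'),('top',b,'pics/top1.png')): cv2.imwrite(f'pics/{n}5.png',i)
cv2.imwrite('pics/f.png',np.hstack([cv2.resize(a,(400,300)),cv2.resize(b[100:340,110:430],(400,300))]))
E
```

```text
15.55 [425.3427172    4.10724967 243.31803658] [-0.08629219 -0.3989032  -0.20923337]
```

View pics/f.png

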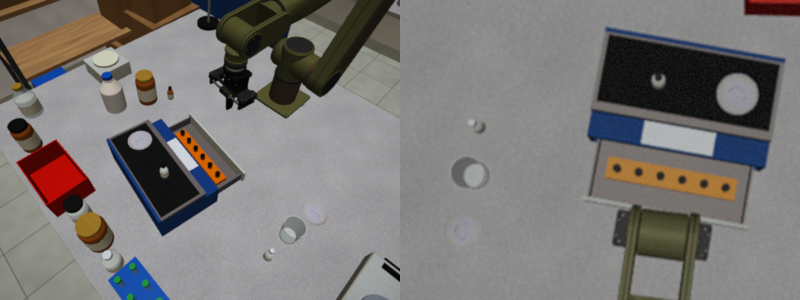

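The drawer front runs from crop (585,197) to (745,226). The drawer is fully open, the arm is clear, and all jars, vials and dishes are where they stood.

```bash
python3 -c "
from bench import *
print(job_done())"
```

```text
the job is handed in; nothing more can be done
None
```

The store is unlocked, its drawer is pulled fully open to its stop and released, and the job is handed in at about 15.6 s; the arm stands clear, nothing around or on the store was disturbed, and the strongest push was a brief 18 N or so at the stop.

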